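# Run a fingertip along the specimen flags

### The job

Every specimen on the queue plate except the one at the red flag has been tested: run your fingertips along the curved row of flags from its left end to its right end (as seen from the robot) and fold each yellow flag down flat to the right, one after the other in that order. Pass over the red flag, wherever it stands in the row, and leave it standing. Touch the flags gently, pick nothing up, and do not shift the specimens or the things round the plate.

Things in the scene. Friction and masses are not known exactly. Their poses are not given: they have to be found in the camera images.
- plate: Grey metal queue plate, fixed, 150 (x) x 340 (y) x 10 mm, turned up to 0.3 rad. Origin: centre of its underside; z up, +y to its left end seen from the robot, +x away from the robot. Five flag stations stand in a shallow curve (white line): y = 132, 66, 0, -66, -132 mm, x = -35, -18.5, -13, -18.5, -35 mm; a specimen stands 60 mm behind each. Which is at which place varies.
- station_1: Fixed aluminium hinge bracket of the yellow flag, 40 (x) x 16 (y) mm, tops of its lugs 10 mm above the plate. Origin: on the plate's top under the hinge axle; axes as the plate's. The axle runs along x, 8 mm above the origin. The yellow flag on it is a stiff 3 mm blade, 24 mm wide (x), reaching 32 mm from the axle.
- station_2: Fixed aluminium hinge bracket of the yellow flag, 40 (x) x 16 (y) mm, tops of its lugs 10 mm above the plate. Origin: on the plate's top under the hinge axle; axes as the plate's. The axle runs along x, 8 mm above the origin. The yellow flag on it is a stiff 3 mm blade, 24 mm wide (x), reaching 32 mm from the axle.
- station_3: Fixed aluminium hinge bracket of the yellow flag, 40 (x) x 16 (y) mm, tops of its lugs 10 mm above the plate. Origin: on the plate's top under the hinge axle; axes as the plate's. The axle runs along x, 8 mm above the origin. The yellow flag on it is a stiff 3 mm blade, 24 mm wide (x), reaching 32 mm from the axle.
- station_4: Fixed aluminium hinge bracket of the yellow flag, 40 (x) x 16 (y) mm, tops of its lugs 10 mm above the plate. Origin: on the plate's top under the hinge axle; axes as the plate's. The axle runs along x, 8 mm above the origin. The yellow flag on it is a stiff 3 mm blade, 24 mm wide (x), reaching 32 mm from the axle.
- station_red: Fixed aluminium hinge bracket of the red flag, 40 (x) x 16 (y) mm, tops of its lugs 10 mm above the plate. Origin: on the plate's top under the hinge axle; axes as the plate's. The axle runs along x, 8 mm above the origin. The red flag on it is a stiff 3 mm blade, 24 mm wide (x), reaching 32 mm from the axle.
- flag_1 (a joint): Hinge angle of the yellow flag on station_1, rad: 0 upright, growing as the blade folds toward the plate's -y (right), 1.48 lying flat. Light friction (about 0.02 N m) keeps it where it is left. It starts between 0 and 0.35.
- flag_2 (a joint): Hinge angle of the yellow flag on station_2, rad: 0 upright, growing as the blade folds toward the plate's -y (right), 1.48 lying flat. Light friction (about 0.02 N m) keeps it where it is left. It starts between 0 and 0.35.
- flag_3 (a joint): Hinge angle of the yellow flag on station_3, rad: 0 upright, growing as the blade folds toward the plate's -y (right), 1.48 lying flat. Light friction (about 0.02 N m) keeps it where it is left. It starts between 0 and 0.35.
- flag_4 (a joint): Hinge angle of the yellow flag on station_4, rad: 0 upright, growing as the blade folds toward the plate's -y (right), 1.48 lying flat. Light friction (about 0.02 N m) keeps it where it is left. It starts between 0 and 0.35.
- flag_red (a joint): Hinge angle of the red flag on station_red, rad: 0 upright, growing as the blade folds toward the plate's -y (right), 1.48 lying flat. Light friction (about 0.02 N m) keeps it where it is left. It starts between 0 and 0.1.
- specimen_1: Loose black resin specimen mount, a disc 30 mm across and 16 mm high, 15 to 30 g, standing on the plate. Origin: centre of its underside.
- specimen_2: Loose black resin specimen mount, a disc 30 mm across and 14 mm high, 15 to 30 g, standing on the plate. Origin: centre of its underside.
- specimen_3: Loose black resin specimen mount, a disc 30 mm across and 15 mm high, 15 to 30 g, standing on the plate. Origin: centre of its underside.
- specimen_4: Loose black resin specimen mount, a disc 30 mm across and 18 mm high, 15 to 30 g, standing on the plate. Origin: centre of its underside.
- specimen_5: Loose black resin specimen mount, a disc 30 mm across and 16 mm high, 15 to 30 g, standing on the plate. Origin: centre of its underside.
- tape_roll: Loose roll of brown tape lying on the bench left of the plate, 94 mm across, 48 mm high. Origin: centre of its underside. A bystander.
- marker_blue: Loose white marker with a blue cap lying on the bench in front of the plate, 14 x 122 x 15 mm. Origin: centre of its underside. A bystander.
- reference_block: Loose grey steel disc, 50 mm across, 12 mm high, lying on the bench right in front. Origin: centre of its underside. A bystander.

How it is judged:
At the end, for the whole second after the job is handed in: All four yellow flags are folded to more than 1.15 rad and at rest, the red flag is below 0.35 rad, every specimen is within 10 mm of where it started, and the tape roll, marker and steel disc within 20 mm (value of joint each of flag_1, flag_2, flag_3, flag_4 above 1.15 rad and velocity of joint each of flag_1, flag_2, flag_3, flag_4 below 0.1 rad/s and value of joint flag_red below 0.35 rad and not (distance of specimen_1 from where it was at the start of the episode above 0.01 m) and not (distance of specimen_2 from where it was at the start of the episode above 0.01 m) and not (distance of specimen_3 from where it was at the start of the episode above 0.01 m) and not (distance of specimen_4 from where it was at the start of the episode above 0.01 m) and not (distance of specimen_5 from where it was at the start of the episode above 0.01 m) and not (distance of tape_roll from where it was at the start of the episode above 0.02 m) and not (distance of marker_blue from where it was at the start of the episode above 0.02 m) and not (distance of reference_block from where it was at the start of the episode above 0.02 m)); the robot touches nothing.
It fails at once if the red flag is pushed over (beyond 0.35 rad) (value of joint flag_red above 0.35 rad).
It fails at once if a yellow flag is laid down (1.15 rad) while a yellow flag to its left still stands (below 0.8 rad) ((y of station_1 in the frame of station_2 above 0.03 m and value of joint flag_1 below 0.8 rad and value of joint flag_2 above 1.15 rad) or (y of station_1 in the frame of station_3 above 0.03 m and value of joint flag_1 below 0.8 rad and value of joint flag_3 above 1.15 rad) or (y of station_1 in the frame of station_4 above 0.03 m and value of joint flag_1 below 0.8 rad and value of joint flag_4 above 1.15 rad) or (y of station_2 in the frame of station_1 above 0.03 m and value of joint flag_2 below 0.8 rad and value of joint flag_1 above 1.15 rad) or (y of station_2 in the frame of station_3 above 0.03 m and value of joint flag_2 below 0.8 rad and value of joint flag_3 above 1.15 rad) or (y of station_2 in the frame of station_4 above 0.03 m and value of joint flag_2 below 0.8 rad and value of joint flag_4 above 1.15 rad) or (y of station_3 in the frame of station_1 above 0.03 m and value of joint flag_3 below 0.8 rad and value of joint flag_1 above 1.15 rad) or (y of station_3 in the frame of station_2 above 0.03 m and value of joint flag_3 below 0.8 rad and value of joint flag_2 above 1.15 rad) or (y of station_3 in the frame of station_4 above 0.03 m and value of joint flag_3 below 0.8 rad and value of joint flag_4 above 1.15 rad) or (y of station_4 in the frame of station_1 above 0.03 m and value of joint flag_4 below 0.8 rad and value of joint flag_1 above 1.15 rad) or (y of station_4 in the frame of station_2 above 0.03 m and value of joint flag_4 below 0.8 rad and value of joint flag_2 above 1.15 rad) or (y of station_4 in the frame of station_3 above 0.03 m and value of joint flag_4 below 0.8 rad and value of joint flag_3 above 1.15 rad)).
It fails at once if a specimen is lifted or shifted by more than 10 mm (distance of any of specimen_1, specimen_2, specimen_3, specimen_4, specimen_5 from where it was at the start of the episode above 0.01 m).
It fails at once if the tape roll, marker or steel disc is lifted or shifted by more than 20 mm (distance of any of tape_roll, marker_blue, reference_block from where it was at the start of the episode above 0.02 m).
It fails at once if a flag or its bracket is pressed with more than 25 N (contact force between any of the arm, the fingers and station_1 above 25 N or contact force between any of the arm, the fingers and station_2 above 25 N or contact force between any of the arm, the fingers and station_3 above 25 N or contact force between any of the arm, the fingers and station_4 above 25 N or contact force between any of the arm, the fingers and station_red above 25 N).
It also fails if it takes over 48 s, if anything falls off the work surface, if the arm or the gripper's body presses on something with over 40 N, if the wrist force passes 120 N, or if a joint passes its speed limit or range.

### The arm

A 6-joint arm with a two-finger parallel gripper is mounted at the origin on a cart in front of the work surface, level with it; the furniture and walls round the work are solid. World frame = base frame: x ahead of the robot, y to its left, z up, the work surface at z = 0. Lengths are in m, angles in rad, forces in N, time in s.
With the tool pointing down it reaches from about 0.3 to 0.875 m from the base axis. Payload 6.4 kg.
Tool frame: the origin (TCP) lies midway between the tips of the shut fingers; the grasp point (between the pads) lies 19 mm behind it; z points along the fingers, y is the line along which they close (so a half turn about z gives the same grasp; the last joint's range is limited). The gripper opens to 85 mm and grips with 20 to 120 N. Pads are 22 mm wide; open, the fingers measure 114 mm over their backs; the gripper's body (76 mm by 85 mm) begins 54 mm behind the grasp point. The pads swing forward as they close: fully open they stand 13 mm farther back than shut.
Start: joints at [-1.507, 0.181, 1.607, -0, 1.354, -0.206], TCP at [0.153, -0.554, 0.231] pointing down, gripper open.
Joint ranges: [-2.99, 2.99], [-0.89, 2.07], [0.3, 2.58], [-1.14, 4.28], [0, 2.63], [-3.12, 3.12]. Speed limits (rad/s): [2.57, 2.57, 3.01, 3.14, 3.14, 3.14].

### API

Orientations are given as a 3x3 rotation matrix whose columns are the frame's x, y, z axes.
In Python, from rig import * gives the robot as it stands. Calls block until the motion is done:
- move_to(position, orientation): joint-space move of the TCP to a pose.
- move_straight(position, rotation=None, rate=0.15, guard=None): straight line of the TCP; rotation=None keeps the orientation; rate is the mean speed in m/s. With guard (N) it stops when the force on the tool has changed by that much, and returns True; else False.
- move_j(angles): joint-space move.
- grip(opening): opening from 0.0 (shut) to 1.0 (fully open); the grip force is fixed at half the most; returns when the fingers have stopped.
- sleep(seconds).
- solve_ik(position, orientation): joint angles nearest the present ones, or None.
- get_state(): the state.
- read_camera(name): name is "scene" or "side" or "wrist"; returns the picture (400x640x3 uint8, blue, green, red); there is no depth.
- calibration(name): a dict with "fov_y" (degrees; the focal length in pixels is half the picture's height over the tangent of half this angle, whatever the lens; pixels are square), "cx", "cy" (the principal point, pixels), "dist" ([k1, k2, p1, p2, k3] as OpenCV has them; the pictures are not rectified), "camera_from_world" (4x4, takes a point from world to camera coordinates); the wrist camera has in their place "mount" (4x4, takes a point from camera to tool coordinates, whose origin is the TCP and whose axes are the flange's). Camera axes: x right, y up, looking along -z (the intrinsics and any distortion apply to the point x, -y, -z); pixel columns grow to the right and rows downward; lengths in m; the calibration is good to about 2 mm. A picture is of the moment at which its call begins: read the wrist's pose just before it. calibration takes no time and is no camera call.
A pose or a line that the arm cannot do raises MotionError and nothing moves.
- close_job(): hands the job in; it is judged then, once.
The state is a dict: "t": time; "q": joint angles; "joint_velocities": joint speeds; "joint_torque": joint torques, N m; "eef_pos": TCP position; "tool_rot": TCP orientation; "contact_force": force on the tool from outside, world axes, zero at the start; "wrist_torque": the same for the moment, N m; "finger_gap": opening from 0.0 (shut) to 1.0 (fully open); "finger_force": force on a finger pad.
Only numpy, scipy, OpenCV 4.12 (cv2) and the standard library are available. Lean on these libraries where they do the work, as an engineer would, in place of code of your own. Each camera call takes 0.05 s, during which the arm holds its last target. There are 200 camera calls.

## Working session

There is one attempt and no reset: what is moved stays moved. The work goes in short steps, each a Python script; the robot and the scene stay as the last script left them, time stands still between calls to the robot, and variables do not carry over. Pictures are saved under pics/ and viewed, at most 10 in all, crops included, and the job is handed in when it is done.

```bash
mkdir -p pics; python3 - <<'E'
from rig import *
import cv2
for n in("scene","side"):
    cv2.imwrite(f"pics/{n}0.png",read_camera(n)); c=calibration(n); print(n,c)
print(get_state()["t"])
E
```

```text
scene {'fov_y': 51.92931465114706, 'cx': 314.9546091936818, 'cy': 194.52941784380752, 'dist': array([-0.0267933,  0.       ,  0.       ,  0.       ,  0.       ]), 'camera_from_world': array([[-0.72283831, -0.69084215,  0.01555324,  0.39547202],
       [ 0.45258664, -0.45629982,  0.76613041, -0.21495412],
       [-0.52217824,  0.5608276 ,  0.64249692, -0.75075855],
       [ 0.        ,  0.        ,  0.        ,  1.        ]])}
side {'fov_y': 57.42630894278438, 'cx': 325.99803504114516, 'cy': 196.87450346859708, 'dist': array([-0.07507987,  0.        ,  0.        ,  0.        ,  0.        ]), 'camera_from_world': array([[ 0.99982784,  0.00496138,  0.01787933, -0.52810288],
       [-0.01820953,  0.44742536,  0.89413587, -0.05508473],
       [-0.00356352, -0.89430752,  0.44743868, -1.01010374],
       [ 0.        ,  0.        ,  0.        ,  1.        ]])}
0.1
```

View pics/scene0.png

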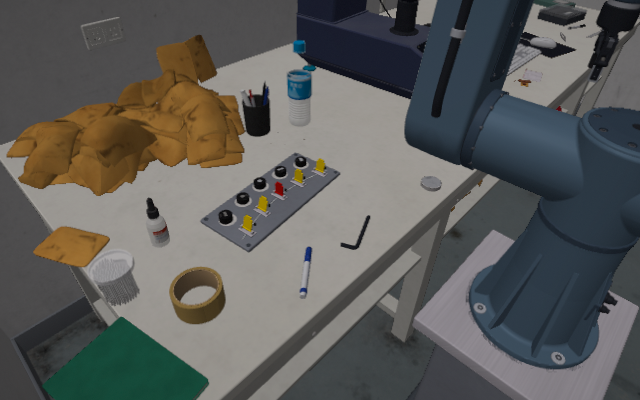

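View pics/side0.png

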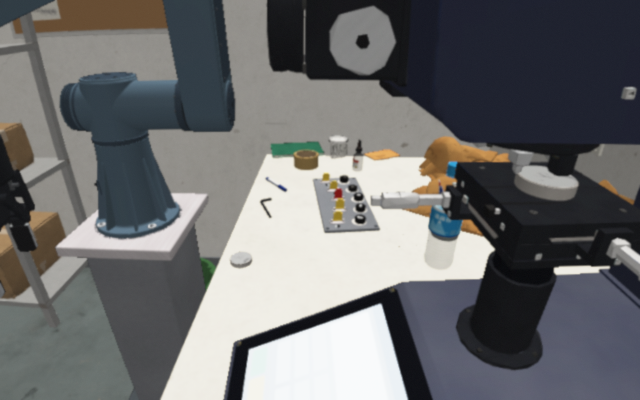

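The scene view shows the plate with corners near (203,221), (249,246), (340,174) and (296,153). From the left, the order is yellow, yellow, red, yellow, yellow, so red is in the middle. I'll enlarge it to read exact pixels.

```bash
python3 - <<'E'
import cv2
i=cv2.imread("pics/scene0.png")[145:255,190:350]
cv2.imwrite("pics/crop0.png",cv2.resize(i,None,fx=5,fy=5,interpolation=cv2.INTER_CUBIC))
E
```

```text
(no output)
```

View pics/crop0.png

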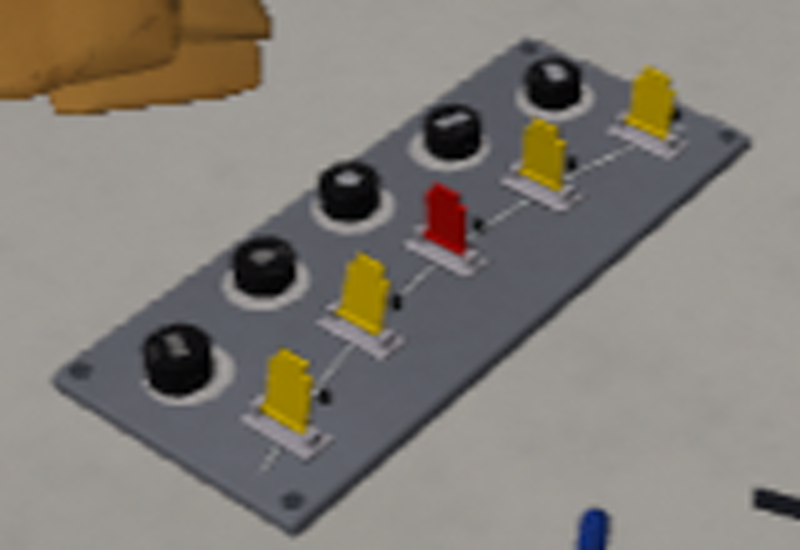

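```bash
cat > h.py <<'E'
from rig import *
import numpy as np,cv2
from scipy.optimize import least_squares
def proj(P,n="scene"):
    c=calibration(n);T=np.array(c["camera_from_world"]);f=200/np.tan(np.radians(c["fov_y"]/2))
    p=(np.c_[P,np.ones(len(P))]@T.T)[:,:3]*[1,-1,-1]
    K=np.array([[f,0,c["cx"]],[0,f,c["cy"]],[0,0,1]])
    return cv2.projectPoints(p,np.zeros(3),np.zeros(3),K,np.array(c["dist"]))[0][:,0]
def world(v,P):
    c,s=np.cos(v[2]),np.sin(v[2]);P=np.atleast_2d(P)
    return np.c_[v[0]+c*P[:,0]-s*P[:,1],v[1]+s*P[:,0]+c*P[:,1],P[:,2]]
ST=np.array([[-.035,.132,.01],[-.0185,.066,.01],[-.013,0,.01],[-.0185,-.066,.01],[-.035,-.132,.01]])
E
python3 - <<'E'
from h import *
C=np.array([[.075,.17,.01],[-.075,.17,.01],[-.075,-.17,.01],[.075,-.17,.01]])
px=lambda a:(np.array(a)+.5)/5-.5+[190,145]
uv=px([[55,380],[295,528],[750,142],[527,40]])
r=least_squares(lambda v:(proj(world(v,C))-uv).ravel(),[.6,0,0]);print(r.x,r.fun)
u=px([[287,430],[360,332],[445,252],[542,187],[648,135]])
S=ST+[0,0,.004]
print(proj(world(r.x,S))-u)
np.save("v.npy",r.x)
for k in ST: print(world(r.x,k))
v=r.x;R=np.array([[np.cos(v[2]),np.sin(v[2]),0],[np.sin(v[2]),-np.cos(v[2]),0],[0,0,-1]])
print(get_state()["tool_rot"])
for s in(1,-1):
  print(solve_ik(world(v,[-.035,.155,.09])[0],R*[s,s,1]),solve_ik(world(v,[-.035,-.12,.09])[0],R*[s,s,1]))
E
```

```text
[0.57153849 0.11211483 0.12833366] [-1.29739149 -0.20628136  0.31878394  0.86633254  1.18278637 -0.99067032
 -0.07434403 -0.72466425]
[[0.33395252 0.21014592]
 [0.66321598 0.17606217]
 [0.67226799 0.28666547]
 [0.33542893 0.43442392]
 [0.2870777  0.50688544]]
[[0.51993273 0.23854998 0.01      ]]
[[0.54474383 0.17520442 0.01      ]]
[[0.55864539 0.11045107 0.01      ]]
[[0.56163741 0.04428992 0.01      ]]
[[ 0.55371989 -0.02327903  0.01      ]]
[[ 9.63815866e-01  2.66568878e-01 -9.57919158e-05]
 [ 2.66568701e-01 -9.63814672e-01  1.55087988e-03]
 [ 3.21090655e-04 -1.52029776e-03 -9.99998793e-01]]
[ 2.63295659e-01  3.54012437e-01  1.70183928e+00 -4.44089210e-16
  1.08574094e+00  1.70575833e+00] [-2.35542576e-01  3.01334582e-01  1.77252859e+00 -4.44089210e-16
  1.06772948e+00  1.20692009e+00]
[ 2.63295659e-01  3.54012437e-01  1.70183928e+00 -4.44089210e-16
  1.08574094e+00 -1.43583433e+00] [-2.35542576e-01  3.01334582e-01  1.77252859e+00 -4.44089210e-16
  1.06772948e+00 -1.93467256e+00]
```

The residuals are about 1 px (2 mm), and the stations land where they should. Next I'll check from close up with the wrist camera.

```bash
cat >> h.py <<'E'
def projw(P,s,c):
    f=200/np.tan(np.radians(c["fov_y"]/2));M=np.array(c["mount"])
    T=np.eye(4);T[:3,:3]=s["tool_rot"];T[:3,3]=s["eef_pos"]
    p=(np.c_[P,np.ones(len(P))]@np.linalg.inv(T@M).T)[:,:3]*[1,-1,-1]
    K=np.array([[f,0,c["cx"]],[0,f,c["cy"]],[0,0,1]])
    return cv2.projectPoints(p,np.zeros(3),np.zeros(3),K,np.array(c["dist"]))[0][:,0]
def rot(v): return np.array([[np.cos(v[2]),np.sin(v[2]),0],[np.sin(v[2]),-np.cos(v[2]),0],[0,0,-1]])
E
python3 - <<'E'
from h import *
import pickle
v=np.load("v.npy")
grip(0)
move_to(world(v,[-.06,0,.26])[0],rot(v))
s=get_state();c=calibration("wrist");i=read_camera("wrist");cv2.imwrite("pics/w0.png",i)
pickle.dump((s,c),open("w0.pkl","wb"))
print(s["t"],s["contact_force"],c["mount"],c["fov_y"])
C=np.array([[.075,.17,.01],[-.075,.17,.01],[-.075,-.17,.01],[.075,-.17,.01]])
print(projw(world(v,C),s,c));print(projw(world(v,ST+[0,0,.008]),s,c))
E
```

```text
3.5167 [0.12696823 0.09801592 0.44065305] [[ 7.19736115e-04  9.46161903e-01  3.23692963e-01  8.30264787e-02]
 [ 9.99999545e-01 -8.83794678e-04  3.59838123e-04 -3.95378701e-04]
 [ 6.26543242e-04  3.23692557e-01 -9.46162109e-01 -1.43669963e-01]
 [ 0.00000000e+00  0.00000000e+00  0.00000000e+00  1.00000000e+00]] 71.85655254642798
[[189.91803809  67.65422107]
 [204.61365945 179.21382692]
 [435.53609476 179.1579401 ]
 [450.12795482  67.52989226]]
[[225.50644372 152.68408855]
 [271.98825887 140.49832116]
 [320.01676238 136.33754174]
 [368.05979401 140.46715842]
 [414.58353827 152.62769262]]
```

View pics/w0.png

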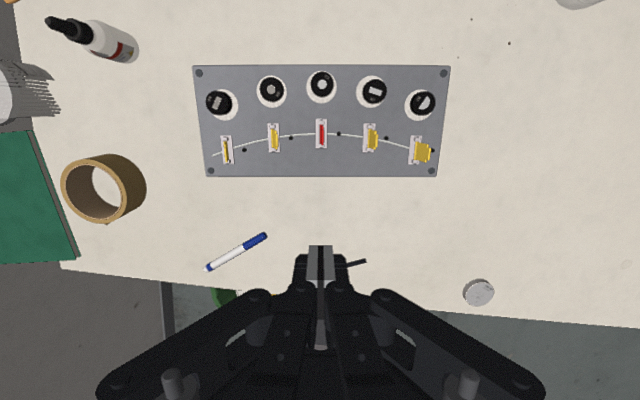

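The wrist view shows the plate corners at (192,66), (206,177), (437,177) and (450,66), 1–2 px from the prediction. The flags are at u≈227, 274, 321 (red), 370 and 414–425, and none lean left. I'll shift the estimate slightly and fold flag 1.

```bash
cat >> h.py <<'E'
def fold(v,k,w=.0145):
    st=ST[k]; P=lambda d,h: world(v,[[st[0],st[1]-d+w,.018+h]])[0]  # d: lead edge right of axle, h above axle
    move_straight(P(-.009,.055),rate=.2)
    if move_straight(P(-.009,.021),rate=.12,guard=8): print("hit descending"); return False
    for a in (.45,.9,1.1,1.3):
        if move_straight(P(.022*np.sin(a),.022*np.cos(a)+.0015),rate=.06,guard=10): print("hit at",a); return False
    if move_straight(P(.029,.007),rate=.06,guard=10): print("hit end"); return False
    print(k,get_state()["contact_force"],get_state()["t"])
    move_straight(P(.029,.055),rate=.15)
    return True
E
python3 - <<'E'
from h import *
v=np.load("v.npy");v[:2]=world(v,[.0015,-.0012,0])[0,:2];np.save("v.npy",v)
move_to(world(v,[-.035,.155,.1])[0],rot(v))
print(fold(v,0))
move_straight(world(v,[-.09,.1,.2])[0],rate=.25)
i=read_camera("wrist");cv2.imwrite("pics/w1.png",i);print(get_state()["t"])
j=read_camera("scene")[145:255,190:350]
cv2.imwrite("pics/s1.png",cv2.resize(j,None,fx=5,fy=5))
E
```

```text
0 [-0.69151749  0.54625196  0.25951687] 6.7333
True
7.9583
```

View pics/w1.png

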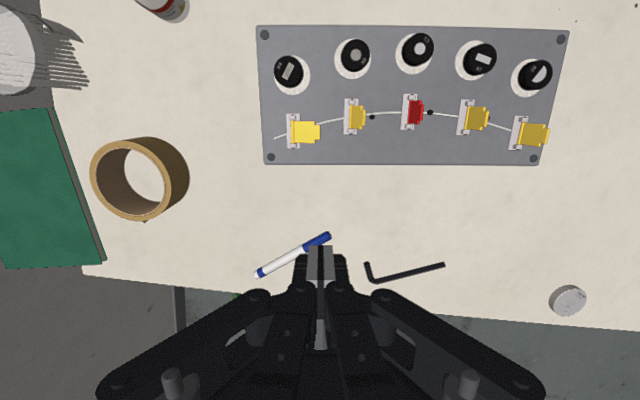

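Flag 1 lies flat at (292–320, 131) and the specimens haven't moved. I'll do the rest the same way.

```bash
python3 - <<'E'
from h import *
v=np.load("v.npy")
move_straight(world(v,[-.0185,.09,.1])[0],rate=.25)
ok=all(fold(v,k) for k in (1,3,4))
print(ok)
if ok: move_straight(world(v,[-.06,0,.26])[0],rate=.25)
i=read_camera("wrist");print(get_state()["t"])
cv2.imwrite("pics/w2.png",cv2.resize(i[40:200,170:470],None,fx=2.6,fy=2.6))
E
```

```text
1 [-0.83866434 -0.21265938  0.29283623] 10.925
3 [0.10165602 0.61584552 0.74418332] 14.0
4 [-0.23645607  0.32627279 -0.39127284] 16.7667
True
18.3917
```

View pics/w2.png

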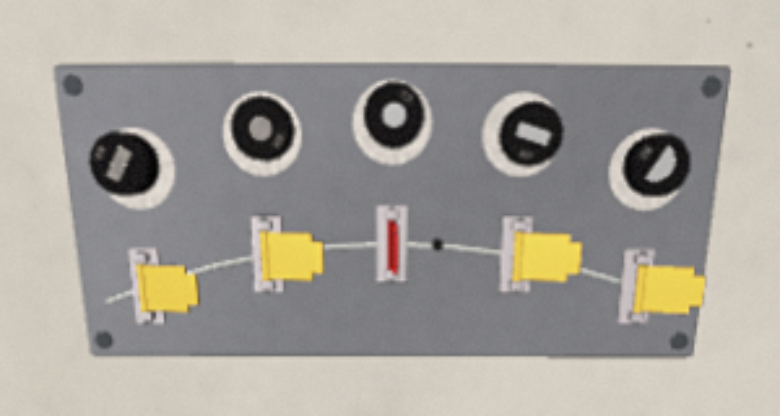

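All four yellow flags lie flat, spanning 140–197, 260–322, 513–580 and 637–703 in the crop. The red flag stands at (392,246) and the specimens are where they were, so I'm handing in.

```bash
python3 -c "
from rig import *
print(close_job())"
```

```text
the job is handed in; nothing more can be done
None
```

I folded the four yellow flags flat in order from left to right and left the red flag (middle of the row) standing; the final wrist picture shows the specimens unmoved, and the job was handed in at about 18 s, though no verdict came back.

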